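Feed a display module through the curing tunnel with the push stick

ROBOT

A 6-joint arm with a two-finger parallel gripper is mounted at the origin on a cart in front of the work surface, level with it; the furniture and walls round the work are solid. World frame = base frame: x ahead of the robot, y to its left, z up, the work surface at z = 0. Lengths are in m, angles in rad, forces in N, time in s.
With the tool pointing down it reaches from about 0.375 to 0.9 m from the base axis. Payload 3.1 kg.
Tool frame: the origin (TCP) lies on the centre line of the jaws, within the pads' length; the fingertips stand 25 mm ahead of it and the grasp point (between the pads) lies 6 mm ahead of it (manip.tip_extent is the distance from the TCP to the fingertips, in m); z points along the fingers, y is the line along which they close (so a half turn about z gives the same grasp; the last joint's range is limited). The gripper opens to 85 mm and grips with 20 to 120 N. Pads are 22 mm wide; open, the fingers measure 114 mm over their backs; the gripper's body (76 mm by 85 mm) begins 54 mm behind the grasp point. The pads swing forward as they close: fully open they stand 13 mm farther back than shut.
Start: joints at [-1.371, 0.527, 1.433, -0, 1.181, -0.178], TCP at [0.231, -0.581, 0.256] pointing down, gripper open.
Joint ranges: [-3.08, 3.08], [-0.75, 2.2], [0.22, 2.44], [-1.43, 4.57], [0, 2.65], [-2.85, 2.85]. Speed limits (rad/s): [2.79, 2.79, 3.14, 3.14, 3.14, 3.14].

INTERFACE

Orientations are given as a unit quaternion [x, y, z, w].
In Python, from station import readout, imaging, order, manip gives the robot as it stands.
- The arm moves only by the tool move_arm, never from a script. Its argument "rows" is a list of rows, each a list of 7 numbers: the turn, a rotation vector about the tool's x, y, z in degrees, then the shift along the tool's x, y, z in mm, then the closure, from 0 (fully open) to 1 (shut). A call has 1 to 12 rows; each row is the pose to reach, as a shift and turn from the pose commanded when the call began, along the tool's axes at that moment; what a row does not reach only later rows make up. A row lasts 1/12 s, in which the tool goes at most 41.7 mm and 7.16 degrees, less where a joint would pass 70% of its speed; a pose out of reach is approached as far as the arm can. A call with a gripper value outside its range is refused whole. The fingers move at their own pace and stop on an object; "squeeze" is the grip in N (left out, the last holds). Time passes only in rows, so rows that repeat a pose let the fingers close. It gives the time, the measured TCP pose, the force, the opening and the grip force at its end, in the units of the state.
- readout.sense(): the state, without advancing time (a new reading comes with each control period).
- imaging.snapshot(name): name is "scene" or "top" or "wrist"; returns a dict with "img" (420x560x3 uint8, red, green, blue), "z_map" (420x560 float32, m along the optical axis (not along the pixel's ray), 0 where there is no reading), "fovy" (degrees; the focal length in pixels is half the picture's height over the tangent of half this angle, whatever the lens; pixels are square), "cx", "cy" (the principal point, pixels), "rvec" (rotation vector, rad) and "tvec" (3), from world to camera coordinates, as OpenCV has them. Camera axes: x right, y down, z forward; pixel columns grow to the right and rows downward; lengths in m; the calibration is good to about 2 mm. A picture is of the moment at which its call begins.
- order.sign_off(): hands the job in; it is judged then, once.
The state is a dict: "t": time; "q": joint angles; "qd": joint speeds; "tau": joint torques, N m; "tcp_pos": TCP position; "tool_rot": TCP orientation; "force": force on the tool from outside, world axes, zero at the start; "ft_torque": the same for the moment, N m; "finger_gap": opening from 0.0 (shut) to 1.0 (fully open); "gripper_force": force on a finger pad.
Only numpy, scipy, OpenCV 4.12 (cv2) and the standard library are available. Lean on these libraries where they do the work, as an engineer would, in place of code of your own. Each camera call takes 0.05 s, during which the arm holds its last target. There are 200 camera calls.

TASK

Lay the small glued display module flat in the channel on the infeed side of the curing tunnel, long side along the channel and clear of the hood, and let go of it. Then take the wooden push stick and, with its nose behind the module, feed the module through under the low hood until it lies wholly out on the other side; the fingers must not touch the hood, nor the module once it is going under. Finally lay the push stick flat in the empty half of the tool tray, lengthwise and with its nose pointing the same way as the tips of the screwdrivers there, and leave everything else where it stands.

Things in the scene. Friction and masses are not known exactly. Their poses are not given: they have to be found in the camera images.
- display: the workpiece: a flat display module, black glass in a teal frame, 44 (its x) x 60 (its y) x 12 mm, about 50 g, loose, lying flat on the table. Origin at the centre of its underside, z up.
- tunnel: the curing tunnel, fixed: a bright metal deck with two dark rails along it and a grey hood across it. Origin on the table under the hood's centre; x is the feed direction (roughly from the robot's left to its right), z up. The deck, 84 mm wide with its top at z = 8 mm, runs from x = -170 mm (infeed, open end) to +150 mm (outfeed; a stop 10 mm high has its face at x = +144 mm).
- infeed (a point): point on the deck in the middle of the infeed channel, at tunnel x = -115 mm, y = 0; axes as the tunnel. The rails, 6 mm high over the deck and 8 mm thick, run the deck's whole length and leave a straight channel 52 mm wide, centred on y = 0, open above except under the hood.
- hood: the grey hood fixed on the tunnel, 80 mm long in the feed direction (tunnel x = -40 to +40 mm), 78 mm wide, top 58 mm above the table. The opening under it is 18 mm high over the deck and at least 52 mm wide. Same origin and axes as the tunnel.
- push_stick: the push stick, loose, pale plywood, 90 g: a bar 14 mm wide, 10 high, with a cross-piece 36 wide, 12 high at its nose and an upright grip block near its rear, 50 long (x), 16 thick (y), top 48 mm over the underside. Origin at the underside below the grip block's centre; x along the stick to the nose (face at +150 mm; rear end at -35 mm), z up. It lies on its underside.
- stick_nose (a point): centre of the flat nose face of the push stick, 150 mm ahead of its origin, 6 mm above its underside; same axes as the stick.
- tray: the grey tool tray, fixed: 240 (x) x 116 (y) mm, floor 3 mm thick, rim 10 mm high. Origin on the table under its centre; x points the way the tips of the screwdrivers in it point, z up. Two small screwdrivers (12 mm high) are fixed in its -y half; the +y half, behind a rib 4 mm high, is empty.
- lane (a point): centre of the empty half of the tray, on its floor (3 mm above the table); axes as the tray. The empty half is 54 mm wide and 234 mm long inside.
- jar: bystander, loose: squat white jar with a ribbed cap, 39 mm across, 29 mm high; origin under its centre.
- reel: bystander, loose: reel of solder standing on its flange, 62 mm across, 42 mm high; origin under its centre.
- cup: bystander, loose: small black conical eye loupe, 42 mm across, 31 mm high; origin under its centre.
Mind the look-alikes: they are no part of the job. There is more than one size of the display; the one meant has the size given above.

How it is judged:
On the way, in this order (a step that is already met when the one before it is completed fails the run):
1. the display module lies flat in the infeed channel, clear of the hood, released (x of display in the frame of tunnel between -0.15 and -0.07 m and y of display in the frame of tunnel between -0.008 and 0.008 m and z of display in the frame of tunnel between 0.005 and 0.013 m and angle between display's own z axis and vertical below 0.1 rad and angle between the y axis of display and the x axis of tunnel, either way round below 0.2 rad and contact force between the fingers and display below 0.2 N), for 0.2 s.
2. the push stick's nose is under the hood, behind the module (x of stick_nose in the frame of tunnel between -0.038 and 0.04 m and y of stick_nose in the frame of tunnel between -0.026 and 0.026 m and z of stick_nose in the frame of tunnel between 0.005 and 0.026 m and x of display in the frame of tunnel above -0.03 m), for 0.05 s.
3. the module lies wholly out from under the hood on the outfeed deck (x of display in the frame of tunnel above 0.071 m and y of display in the frame of tunnel between -0.008 and 0.008 m and z of display in the frame of tunnel between 0.005 and 0.013 m and angle between display's own z axis and vertical below 0.1 rad), for 0.2 s.
At the end, for the whole second after the job is handed in: Module flat in the outfeed channel, its origin 71 mm or more past the hood's centre, within 8 mm of the centre line. Push stick flat and still on the floor of the tray's empty half, within 0.2 rad of the tray's x, nose toward +x, origin and nose within 22 and 25 mm of the lane's centre line (all of step 3 and linear speed of each of display, push_stick below 0.02 m/s and angle between push_stick's own z axis and vertical below 0.1 rad and x of stick_nose in the frame of lane above 0.03 m and angle between the x axis of push_stick and the x axis of tray, either way round below 0.2 rad and x of push_stick in the frame of lane between -0.1 and 0 m and y of push_stick in the frame of lane between -0.022 and 0.022 m and y of stick_nose in the frame of lane between -0.025 and 0.025 m and z of push_stick in the frame of lane between -0.0015 and 0.004 m); the robot touches nothing.
It fails at once if the fingers touch the hood (contact force between the fingers and hood above 1 N).
It fails at once if the fingers touch the display module once its leading edge is under the hood or beyond (x of display in the frame of tunnel above -0.066 m and contact force between the fingers and display above 0.5 N and y of display in the frame of tunnel between -0.06 and 0.06 m).
It fails at once if a bystander (jar, reel or loupe) is moved by more than 20 mm (distance of any of jar, reel, cup from where it was at the start of the episode above 0.02 m).
It also fails if it takes over 72 s, if anything falls off the work surface, if the arm or the gripper's body presses on something with over 40 N, if the wrist force passes 120 N, or if a joint passes its speed limit or range.

## Working session

There is one attempt and no reset: what is moved stays moved. The work goes in short steps, Python scripts to look and compute and a tool call to move; the robot and the scene stay as the last step left them, time stands still between calls to the robot, and variables do not carry over. Pictures are saved under pics/ and viewed, at most 14 in all, crops included, and the job is handed in when it is done.

Besides the shell and the picture viewer there is one more tool, called after "Request:" by a JSON object that holds its "api" and its "payload". move_arm: Moves the arm, as the interface text tells. Its arguments: {"type":"object","properties":{"rows":{"type":"array"},"squeeze":{"type":"number"}},"required":["rows"]}

```bash
ls; mkdir -p pics; python3 - <<'E'
from station import readout, imaging, order, manip
import cv2, numpy as np
print(readout.sense()); print([a for a in dir(manip) if a[0]!='_'])
for n in ("scene","top"):
    s=imaging.snapshot(n); np.savez(f"pics/{n}0.npz",**s)
    cv2.imwrite(f"pics/{n}0.png",s["img"][:,:,::-1]); print(n,s["fovy"],s["cx"],s["cy"],s["rvec"],s["tvec"])
E
```

```text
pics
{'t': 0.0, 'q': array([-1.37049769e+00,  5.28503272e-01,  1.43388566e+00,  3.33883976e-05,
        1.18137876e+00, -1.78511594e-01]), 'qd': array([ 0.00186823, -0.00044576,  0.00183101,  0.00206925,  0.00051278,
       -0.0003916 ]), 'tau': array([ 5.34451756e-04, -4.42353487e+01, -1.78022182e+01, -6.75442652e-05,
        8.35040380e-03,  1.17268648e-07]), 'tcp_pos': array([ 0.23103222, -0.58003459,  0.25531604]), 'tool_rot': array([ 9.82117026e-01,  1.88268331e-01,  3.58983867e-06, -1.08762029e-03]), 'force': array([-0.52688352, -0.40510853, -0.17330629]), 'ft_torque': array([-0.03457859, -0.00483827, -0.00248944]), 'gripper_force': 0.0, 'finger_gap': 0.9978403608929899}
['PlanningError', 'tip_extent']
scene 46.4298361801514 277.3818831863797 204.00395904203535 [ 0.88497107 -2.39996592  1.23347911] [0.49416136 0.19491878 0.98225567]
top 53.1136764288136 287.88973747263026 206.74449811599908 [ 2.06328005 -2.11988315  0.27069493] [0.13704448 0.5517527  0.80736846]
```

View pics/scene0.png

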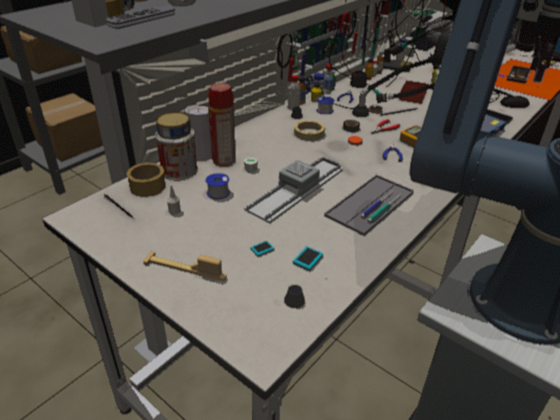

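View pics/top0.png

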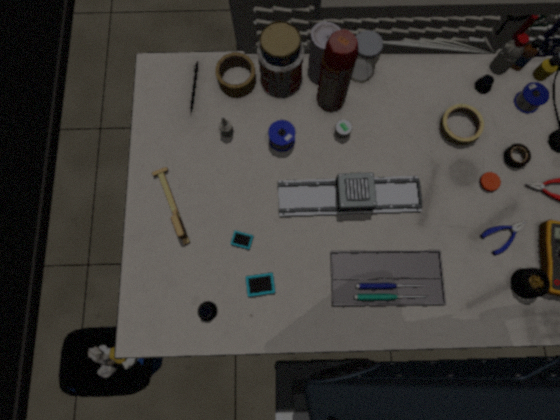

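The top view shows two teal displays, at (242,240) and (260,285). The push stick runs from its nose at (160,172) to its grip at (180,225), the tunnel hood is at (357,190), and the tray at (387,278) has its tips to the right. Next I'll measure them.

```bash
cat > h.py <<'E'
import numpy as np, cv2
def cam(s):
    R=cv2.Rodrigues(np.array(s["rvec"],float))[0]; f=210/np.tan(np.radians(float(s["fovy"]))/2)
    return R,np.array(s["tvec"],float),f
def onplane(s,px,z):
    R,t,f=cam(s); px=np.atleast_2d(px).astype(float)
    d=np.c_[(px[:,0]-s["cx"])/f,(px[:,1]-s["cy"])/f,np.ones(len(px))]@R
    o=-R.T@t; return o+d*((z-o[2])/d[:,2])[:,None]
def cloud(s):
    R,t,f=cam(s); v,u=np.mgrid[0:420,0:560]; Z=s["z_map"]
    P=np.stack([(u-s["cx"])/f*Z,(v-s["cy"])/f*Z,Z],-1); W=(P-t)@R; W[Z==0]=np.nan; return W
def load(p): return dict(np.load(p))
def comps(m,amin=15):
    n,l,st,c=cv2.connectedComponentsWithStats(m.astype(np.uint8)); return [(l==i) for i in range(1,n) if st[i,4]>=amin]
def rect(m,s,z):
    v,u=np.nonzero(m); W=onplane(s,np.c_[u,v],z)[:,:2]
    c,wh,a=cv2.minAreaRect((W*1000).astype(np.float32)); return np.round(c,1),np.round(wh,1),round(a,1)
E
python3 - <<'E'
from h import *
for n in ("top","scene"):
    s=load(f"pics/{n}0.npz"); W=cloud(s); hsv=cv2.cvtColor(s["img"],cv2.COLOR_RGB2HSV); print(n)
    H,S,V=[hsv[...,i].astype(int) for i in range(3)]
    teal=(H>80)&(H<100)&(S>120)&(V>60)
    for m in comps(teal):
        v,u=np.nonzero(m); print(" teal",u.mean().round(),v.mean().round(),len(u),rect(m,s,.012),"z",np.nanmedian(W[m][:,2]).round(4))
    wood=(H>10)&(H<28)&(S>80)&(V>60)&(np.abs(W[...,0])<1)&(W[...,2]>-.01)&(W[...,2]<.06)
    for m in comps(wood,100):
        v,u=np.nonzero(m); print(" wood",u.mean().round(),v.mean().round(),len(u),rect(m,s,.01),"z",np.nanmedian(W[m][:,2]).round(4))
s=load("pics/top0.npz"); W=cloud(s)
for p in [(300,320),(200,280),(310,197),(400,195),(357,190),(387,262),(281,180),(340,180)]: print(p,W[p[1],p[0]].round(4))
big=cv2.resize(s["img"][140:320,130:450],(800,450),interpolation=cv2.INTER_CUBIC)
cv2.imwrite("pics/topcrop.png",np.clip(big[:,:,::-1]*1.6,0,255).astype(np.uint8))
E
```

```text
top
 teal 242.0 240.0 112 (array([498.4, 224.3]), array([41.1, 31. ]), 71.9) z 0.0085
 teal 260.0 285.0 223 (array([401.3, 185.6]), array([42.5, 57. ]), 6.4) z 0.0115
 teal 376.0 296.0 179 (array([370.2, -61.4]), array([80.5,  8.3]), 88.4) z 0.0155
 wood 235.0 70.0 265 (array([917.4, 240.3]), array([92.2, 93.4]), 48.4) z 0.0485
 wood 548.0 66.0 119 (array([ 908.6, -525.9]), array([38.2, 29.7]), 34.6) z 0.0454
 wood 462.0 123.0 373 (array([ 763.4, -295.3]), array([93.1, 92.2]), 88.5) z 0.0242
 wood 170.0 202.0 436 (array([588.6, 389.5]), array([163.9,  31.6]), 16.6) z 0.012
 wood 550.0 253.0 398 (array([ 446.6, -450.1]), array([ 28.4, 160.8]), 79.3) z 0.0337
scene
 teal 379.0 211.0 84 (array([368.3, -59.7]), array([78.2, 11.9]), 89.3) z 0.0128
 teal 262.0 250.0 86 (array([494.9, 233.1]), array([40.8, 32.3]), 74.0) z 0.0066
 teal 307.0 260.0 184 (array([398.9, 191.2]), array([43.1, 61. ]), 5.2) z 0.0096
 wood 532.0 82.0 1036 (array([  379.1, -1225. ]), array([248.8, 327.3]), 0.9) z -0.0018
 wood 309.0 129.0 205 (array([ 772.8, -295.7]), array([117.7,  97.9]), 85.6) z 0.0207
 wood 409.0 134.0 107 (array([ 516.1, -489.2]), array([ 48.3, 105.3]), 31.4) z 0.0298
 wood 145.0 173.0 314 (array([947. , 206.6]), array([100.6, 103.2]), 21.3) z 0.0462
 wood 192.0 265.0 829 (array([585.8, 368.7]), array([186.7,  57.4]), 23.6) z 0.0112
(300, 320) [ 0.3256  0.1025 -0.0027]
(200, 280) [4.148e-01 3.153e-01 4.000e-04]
(310, 197) [0.5921 0.071  0.0079]
(400, 195) [ 0.5909 -0.1315  0.0099]
(357, 190) [ 0.5913 -0.0268  0.0572]
(387, 262) [ 0.442  -0.0904  0.0054]
(281, 180) [0.6338 0.1353 0.0084]
(340, 180) [0.6158 0.0077 0.0537]
```

View pics/topcrop.png

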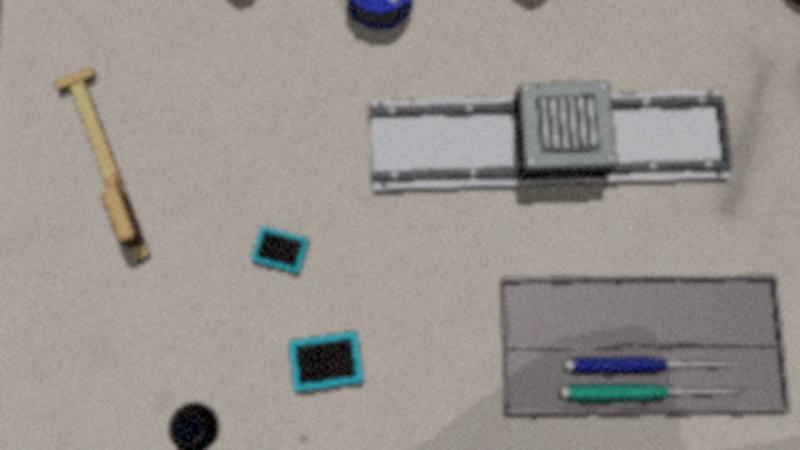

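The display wanted is 44 x 60 mm. There are two candidates: (242,240), which measures about 41x31, and (260,285), which measures about 43x58. So it's the one at (260,285). The crop confirms that, and the third teal blob at (376,296) is the green screwdriver. Next I'll measure the tunnel, tray and stick.

```bash
python3 - <<'E'
from h import *
s=load("pics/top0.npz"); W=cloud(s); hsv=cv2.cvtColor(s["img"],cv2.COLOR_RGB2HSV); H,S,V=[hsv[...,i].astype(int) for i in range(3)]
v,u=np.mgrid[0:420,0:560]
roi=(u>268)&(u<430)&(v>165)&(v<222)
print("V table",np.median(V[320:340,200:280]),"deck",V[197,310],V[195,400],"rail",V[183,310])
print("hood",rect(max(comps(roi&(W[...,2]>.04)),key=np.sum),s,.058))
for m in sorted(comps(roi&(V>V[320:340,200:280].mean()*1.12)),key=np.sum)[-4:]: print("bright",rect(m,s,.008),m.sum(),u[m].mean().round())
dark=roi&(V<85)
for m in sorted(comps(dark),key=np.sum)[-6:]: print("dark",rect(m,s,.012),m.sum(),u[m].mean().round(),v[m].mean().round())
for c in (300,320,390,405): print(c,V[172:222,c].tolist())
for c in (345,385,420): print(c,V[244:312,c].tolist())
print("row260",V[262,322:340].tolist(),V[262,432:452].tolist())
print("row195",V[195,268:290].tolist(),V[195,408:432].tolist())
# stick by depth height
roi2=(u>145)&(u<195)&(v>160)&(v<245)
print("grip",rect(roi2&(W[...,2]>.03),s,.048))
wood=roi2&(H>10)&(H<30)&(S>75)
vv,uu=np.nonzero(wood); 
m=max(comps(wood),key=np.sum); print("nose px",[(int(u[m&(v==r)].min()),int(u[m&(v==r)].max()),r) for r in range(v[m].min(),v[m].max()+1,3)])
E
```

```text
V table 104.0 deck 112 112 rail 52
hood (array([591.1, -23.9]), array([80.2, 80.8]), 0.5)
dark (array([588.1, -22.3]), array([107.2, 332.9]), 1.0) 2585 355.0 200.0
300 [105, 101, 106, 104, 105, 106, 105, 107, 110, 104, 83, 62, 56, 62, 95, 108, 111, 117, 112, 116, 111, 112, 112, 112, 115, 113, 114, 111, 113, 114, 111, 112, 111, 112, 107, 94, 70, 59, 52, 61, 94, 108, 100, 75, 63, 89, 103, 104, 104, 105]
320 [106, 104, 103, 104, 103, 98, 103, 106, 106, 89, 65, 54, 40, 65, 93, 110, 113, 114, 113, 112, 114, 113, 110, 113, 111, 112, 112, 115, 113, 114, 113, 114, 114, 113, 110, 89, 80, 69, 56, 77, 103, 103, 79, 67, 91, 105, 106, 104, 104, 105]
390 [104, 103, 100, 102, 102, 106, 100, 80, 69, 61, 63, 90, 109, 110, 113, 111, 112, 112, 113, 113, 112, 114, 111, 111, 114, 111, 113, 115, 113, 113, 111, 104, 87, 87, 85, 69, 63, 96, 107, 107, 74, 65, 87, 100, 103, 105, 101, 104, 102, 105]
405 [102, 101, 103, 104, 109, 105, 86, 63, 49, 40, 44, 73, 102, 112, 115, 114, 115, 113, 113, 112, 111, 114, 112, 113, 113, 114, 115, 110, 115, 113, 109, 105, 84, 59, 49, 47, 86, 105, 105, 76, 68, 86, 100, 103, 101
[... 1087 characters left out ...]
2, 106, 103, 103, 104, 100, 105, 111, 114, 111, 112, 113, 113, 111, 111, 112, 114, 116] [112, 113, 114, 112, 110, 112, 111, 114, 105, 81, 44, 43, 52, 62, 81, 90, 92, 86, 88, 84, 84, 86, 87, 88]
grip (array([525.8, 356.6]), array([53.4, 17.9]), 21.1)
nose px [(162, 166, 168), (155, 166, 171), (153, 164, 174), (159, 165, 177), (161, 166, 180), (162, 167, 183), (163, 168, 186), (164, 169, 189), (165, 170, 192), (166, 171, 195), (167, 172, 198), (168, 174, 201), (170, 175, 204), (171, 176, 207), (172, 177, 210), (173, 178, 213), (172, 179, 216), (171, 179, 219), (173, 180, 222), (174, 182, 225), (175, 182, 228), (176, 184, 231), (177, 185, 234), (180, 187, 237), (183, 188, 240), (183, 187, 243)]
```

```bash
cat >> h.py <<'E'
from scipy.spatial.transform import Rotation as Rn
def goto(targets):
    "targets: list of (x,y,z,yaw of tool y in deg); prints row numbers from the present pose"
    from station import readout
    st=readout.sense(); R0=Rn.from_quat(st["tool_rot"]); p=st["tcp_pos"]; ty=R0.as_matrix()[:,1]
    print("t",round(st["t"],2),"tcp",p.round(4),"tooly",np.degrees(np.arctan2(ty[1],ty[0])).round(2),"zax",R0.as_matrix()[:,2].round(4),"gap",round(st["finger_gap"],3))
    for x,y,z,a in targets:
        a=np.radians(a); yv=np.array([np.cos(a),np.sin(a),0]); zv=np.array([0,0,-1.]); M=np.c_[np.cross(yv,zv),yv,zv]
        rv=(R0.inv()*Rn.from_matrix(M)).as_rotvec(degrees=True); d=R0.inv().apply(np.array([x,y,z])-p)*1000
        print(" row",rv.round(2).tolist(),d.round(1).tolist())
E
python3 - <<'E'
from h import *
s=load("pics/top0.npz")
t=onplane(s,[(300,184),(320,183.3),(390,181.6),(405,180.8)],.014); b=onplane(s,[(300,209.7),(320,209.6),(390,206.8),(405,206.5)],.014)
print(t[:,:2].round(4),b[:,:2].round(4)); print("mid x",((t+b)/2)[:,:2].round(4))
print("ends",onplane(s,[(277.5,196),(418,193)],.01).round(4))
tr=onplane(s,[(331,253),(386.5,252),(441,252),(332,305.5),(386.5,305.5),(442,305)],.01); print("tray",tr.round(4))
print("stick nose corners, grip ends", onplane(s,[(155,173.5),(166,169.5)],.012).round(4), onplane(s,[(176.5,213),(185,236)],.048).round(4),"bar",onplane(s,[(163.5,180),(172.5,204)],.01).round(4))
print("jar,reel,cup",onplane(s,[(343,130)],.029).round(3),onplane(s,[(282,131)],.042).round(3),onplane(s,[(207,311)],.031).round(3))
goto([(.5,-.2,.25,-85),(.40,.187,.2,-84)])
E
```

```text
[[ 0.6214  0.0927]
 [ 0.6219  0.0476]
 [ 0.6217 -0.1106]
 [ 0.6227 -0.1447]] [[ 0.5618  0.0948]
 [ 0.5609  0.0504]
 [ 0.5631 -0.1055]
 [ 0.5629 -0.1389]]
mid x [[ 0.5916  0.0938]
 [ 0.5914  0.049 ]
 [ 0.5924 -0.1081]
 [ 0.5928 -0.1418]]
ends [[ 0.5958  0.144   0.01  ]
 [ 0.5945 -0.1725  0.01  ]]
tray [[ 0.4642  0.0307  0.01  ]
 [ 0.4632 -0.09    0.01  ]
 [ 0.46   -0.2086  0.01  ]
 [ 0.3533  0.0345  0.01  ]
 [ 0.3502 -0.0803  0.01  ]
 [ 0.348  -0.1975  0.01  ]]
stick nose corners, grip ends [[0.6556 0.4206 0.012 ]
 [0.6645 0.3962 0.012 ]] [[0.5532 0.359  0.048 ]
 [0.503  0.3394 0.048 ]] bar [[0.6403 0.4013 0.01  ]
 [0.5835 0.3787 0.01  ]]
jar,reel,cup [[ 0.744 -0.01   0.029]] [[0.739 0.13  0.042]] [[0.349 0.293 0.031]]
t 0.1 tcp [ 0.231  -0.5801  0.2554] tooly -68.3 zax [-4.0e-04  1.9e-03 -1.0e+00] gap 1.001
 row [-0.11, -0.01, 16.7] [390.4, -253.7, 6.1]
 row [-0.11, -0.01, 15.7] [440.6, -650.1, 56.9]
```

Request:
{"api": "move_arm", "payload": {"rows": [[-0.1,0,16.7,390,-254,6,0],[-0.1,0,16.7,390,-254,6,0],[-0.1,0,16.7,390,-254,6,0],[-0.1,0,16.7,390,-254,6,0],[-0.1,0,16.7,390,-254,6,0],[-0.1,0,16.7,390,-254,6,0],[-0.1,0,16.7,390,-254,6,0],[-0.1,0,16.7,390,-254,6,0],[-0.1,0,16.7,390,-254,6,0],[-0.1,0,16.7,390,-254,6,0],[-0.1,0,16.7,390,-254,6,0],[-0.1,0,16.7,390,-254,6,0]]}}

```text
t: 1.1
tcp_pos: [0.5018, -0.195, 0.25]
tool_rot: [0.999, 0.046, 0.001, -0.001]
force: [0.4, -0.4, -0.5]
finger_gap: 1.002
gripper_force: 0.0
```

Request:
{"api": "move_arm", "payload": {"rows": [[0,0,-1,-66,-394,50,0],[0,0,-1,-66,-394,50,0],[0,0,-1,-66,-394,50,0],[0,0,-1,-66,-394,50,0],[0,0,-1,-66,-394,50,0],[0,0,-1,-66,-394,50,0],[0,0,-1,-66,-394,50,0],[0,0,-1,-66,-394,50,0],[0,0,-1,-66,-394,50,0],[0,0,-1,-66,-394,50,0],[0,0,-1,-66,-394,50,0],[0,0,-1,-66,-394,50,0]]}}

```text
t: 2.1
tcp_pos: [0.3988, 0.187, 0.1993]
tool_rot: [0.999, 0.054, -0.0, 0.001]
force: [0.1, -0.3, 0.4]
finger_gap: 0.997
gripper_force: 0.0
```

```bash
python3 - <<'E'
from h import *
from station import imaging
s=imaging.snapshot("wrist"); np.savez("pics/w1.npz",**s); cv2.imwrite("pics/w1.png",s["img"][:,:,::-1])
hsv=cv2.cvtColor(s["img"],cv2.COLOR_RGB2HSV); H,S,V=[hsv[...,i].astype(int) for i in range(3)]
W=cloud(s)
for m in comps((H>80)&(H<100)&(S>100)&(V>50),100):
    v,u=np.nonzero(m); print(u.mean(),v.mean(),len(u),u.min(),u.max(),v.min(),v.max(),rect(m,s,.012),np.nanmedian(W[m],axis=0).round(4))
goto([])
E
```

```text
250.38541666666666 60.375 1056 219 282 30 90 (array([500.1, 223.6]), array([43.5, 31.7]), 73.3) [0.5011 0.2241 0.0074]
285.49333333333334 181.60771929824563 1425 252 319 159 208 (array([403.7, 184.9]), array([43.7, 59. ]), 7.3) [0.409  0.1858 0.0102]
530.5303933253874 243.84028605482717 839 499 559 234 254 (array([371.6, -48.4]), array([60.8, 14.2]), 89.2) [ 0.3725 -0.048   0.014 ]
t 2.15 tcp [0.3995 0.1861 0.1995] tooly -83.91 zax [ 3.0e-04 -2.2e-03 -1.0e+00] gap 1.001
```

View pics/w1.png

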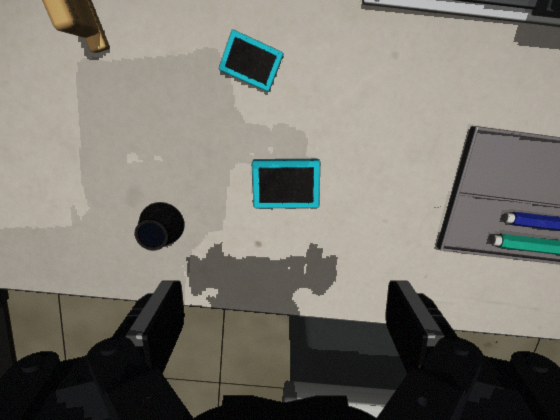

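The wrist view shows the 44x60 display centred at (285,182), the small look-alike at (250,60), the loupe at (158,225), and the open finger pads at the bottom. Next I'll check where the open tips stand.

```bash
python3 - <<'E'
from h import *
from station import manip
print(manip.tip_extent)
s=load("pics/w1.npz"); W=cloud(s)
for n,sl in (("L",np.s_[275:345,140:190]),("R",np.s_[275:345,385:435])):
    w=W[sl].reshape(-1,3); w=w[(w[:,2]>.1)]; d=.1995-w[:,2]; print(n,len(w),"ahead of TCP (mm) pct 90,97,99.5",(np.percentile(d,[50,90,97,99.5])*1000).round(1), w[np.argsort(-d)[:8]].round(3).tolist())
goto([(.4028,.1855,.06,-83),(.4028,.1855,.028,-83)])
E
```

```text
0.025
L 2457 ahead of TCP (mm) pct 90,97,99.5 [-5.4  7.  10.4 12.4] [[0.39, 0.228, 0.187], [0.389, 0.228, 0.187], [0.4, 0.229, 0.187], [0.395, 0.228, 0.187], [0.395, 0.228, 0.187], [0.391, 0.228, 0.187], [0.39, 0.228, 0.187], [0.397, 0.229, 0.187]]
R 2673 ahead of TCP (mm) pct 90,97,99.5 [-6.5  6.4 10.1 12.4] [[0.4, 0.143, 0.186], [0.401, 0.143, 0.186], [0.396, 0.142, 0.187], [0.405, 0.143, 0.187], [0.41, 0.144, 0.187], [0.407, 0.143, 0.187], [0.409, 0.144, 0.187], [0.409, 0.144, 0.187]]
t 2.15 tcp [0.3995 0.1861 0.1995] tooly -83.91 zax [ 3.0e-04 -2.2e-03 -1.0e+00] gap 1.001
 row [0.13, -0.0, -0.91] [3.2, 0.6, 139.5]
 row [0.13, -0.0, -0.91] [3.2, 0.6, 171.5]
```

Request:
{"api": "move_arm", "payload": {"rows": [[0.1,0,-1,3,0.5,40,0],[0.1,0,-1,3,0.5,80,0],[0.1,0,-1,3,0.5,120,0],[0.1,0,-1,3,0.5,145,0],[0.1,0,-1,3,0.5,160,0],[0.1,0,-1,3,0.5,170,0],[0.1,0,-1,3,0.5,176,0],[0.1,0,-1,3,0.5,176,0],[0.1,0,-1,3,0.5,176,0],[0.1,0,-1,3,0.5,176,0]]}}

```text
t: 2.98
tcp_pos: [0.4034, 0.1856, 0.0246]
tool_rot: [0.998, 0.061, 0.001, -0.0]
force: [0.9, 0.2, -0.5]
finger_gap: 1.0
gripper_force: 0.0
```

Request:
{"api": "move_arm", "payload": {"rows": [[0,0,0,0,0,0,0.4],[0,0,0,0,0,0,1],[0,0,0,0,0,0,1],[0,0,0,0,0,0,1],[0,0,0,0,0,0,1],[0,0,0,0,0,0,1],[0,0,0,0,0,0,1],[0,0,0,0,0,0,1],[0,0,0,0,0,0,1]], "squeeze": 30}}

```text
t: 3.73
tcp_pos: [0.4031, 0.1859, 0.0246]
tool_rot: [0.998, 0.061, 0.001, -0.0]
force: [0.2, -0.3, 5.9]
finger_gap: 0.691
gripper_force: 31.2
```

Request:
{"api": "move_arm", "payload": {"rows": [[0,0,0,0,0,-10,1],[0,0,0,0,0,-30,1],[0,0,0,0,0,-60,1],[0,0,0,0,0,-90,1],[0,0,0,0,0,-90,1],[0,0,0,0,0,-90,1]]}}

```text
t: 4.23
tcp_pos: [0.4035, 0.1861, 0.1157]
tool_rot: [0.998, 0.061, 0.003, -0.0]
force: [0.3, 0.4, -1.3]
finger_gap: 0.69
gripper_force: 33.3
```

```bash
python3 - <<'E'
from h import *
from station import imaging
s=imaging.snapshot("wrist"); np.savez("pics/w2.npz",**s); cv2.imwrite("pics/w2.png",s["img"][:,:,::-1])
W=cloud(s); hsv=cv2.cvtColor(s["img"],cv2.COLOR_RGB2HSV); H,S,V=[hsv[...,i].astype(int) for i in range(3)]
for m in comps((H>80)&(H<100)&(S>100)&(V>50),100):
    v,u=np.nonzero(m); print(u.mean().round(),v.mean().round(),len(u),np.nanmedian(W[m],axis=0).round(4),np.nanstd(W[m][:,2]).round(4))
# infeed point: tunnel (0.592,-0.024), feed yaw -89.7
goto([(.592,.091,.12,-89.7),(.592,.091,.06,-89.7)])
E
```

```text
239.0 57.0 1935 [0.5013 0.2239 0.0074] 0.0009
284.0 280.0 5888 [0.4186 0.1862 0.101 ] 0.0023
t 4.28 tcp [0.4027 0.1859 0.1145] tooly -82.98 zax [ 2.3e-03  4.0e-04 -1.0e+00] gap 0.687
 row [-0.02, -0.13, 6.72] [176.3, 117.3, -5.1]
 row [-0.02, -0.13, 6.72] [176.2, 117.3, 54.9]
```

View pics/w2.png

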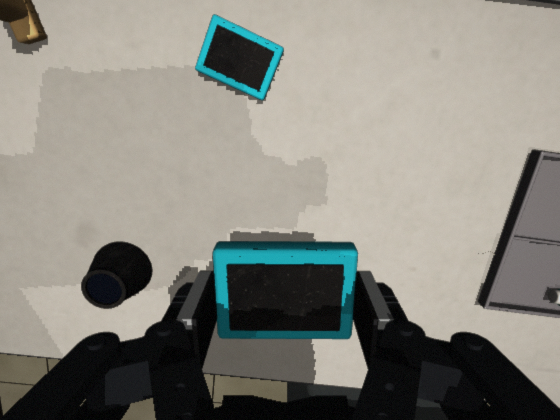

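Held in the fingers, the display appears centred at (285,290). I'll check its offset and tilt, then move over the infeed channel and measure the channel with the same camera.

```bash
cat >> h.py <<'E'
def held(s,tz):
    "glass of the held display: rect on its top plane"
    W=cloud(s); top=(np.abs(W[...,2]-tz)<.004); top[:, :205]=0; top[:,370:]=0; top[:230]=0
    hsv=cv2.cvtColor(s["img"],cv2.COLOR_RGB2HSV).astype(int)
    m=max(comps(top),key=np.sum); w=W[m]; A=np.c_[w[:,:2]-w[:,:2].mean(0),np.ones(len(w))]; k=np.linalg.lstsq(A,w[:,2],rcond=None)[0]
    g=(hsv[...,2]<50)&m; g=max(comps(g),key=np.sum)
    print("top plane slope",k.round(4),"all",rect(m,s,tz),"glass",rect(g,s,tz))
E
python3 - <<'E'
from h import *
held(load("pics/w2.npz"),.1025)
E
```

```text
top plane slope [-0.0119 -0.0016  0.102 ] all (array([405.3, 184.1]), array([43.9, 67.6]), 7.1) glass (array([403.2, 185. ]), array([31.8, 47.9]), 7.1)
```

Request:
{"api": "move_arm", "payload": {"rows": [[0,0,6.7,30,20,-5,1],[0,0,6.7,60,40,-5,1],[0,0,6.7,90,60,-5,1],[0,0,6.7,120,80,-5,1],[0,0,6.7,150,100,-5,1],[0,0,6.7,165,110,-5,1],[0,0,6.7,176,117,-5,1],[0,0,6.7,176,117,-5,1],[0,0,6.7,176,117,-5,1]]}}

```text
t: 5.03
tcp_pos: [0.5903, 0.0908, 0.1168]
tool_rot: [1.0, 0.002, -0.002, -0.0]
force: [0.3, -0.7, -1.5]
finger_gap: 0.69
gripper_force: 33.3
```

```bash
python3 - <<'E'
from h import *
from station import imaging
goto([(.592,.091,.06,-89.7)])
s=imaging.snapshot("wrist"); np.savez("pics/w3.npz",**s); cv2.imwrite("pics/w3.png",s["img"][:,:,::-1])
held(s,.109)
E
```

```text
t 5.03 tcp [0.5903 0.0908 0.1168] tooly -89.75 zax [-3.7e-03  3.0e-04 -1.0e+00] gap 0.69
 row [-0.02, 0.21, -0.05] [1.9, -0.2, 56.8]
top plane slope [0.0043 0.2634 0.1089] all (array([590.4,  59. ]), array([ 5.4, 27.4]), 87.7) glass (array([590.6,  59.8]), array([ 3.8, 25.8]), 87.7)
```

View pics/w3.png

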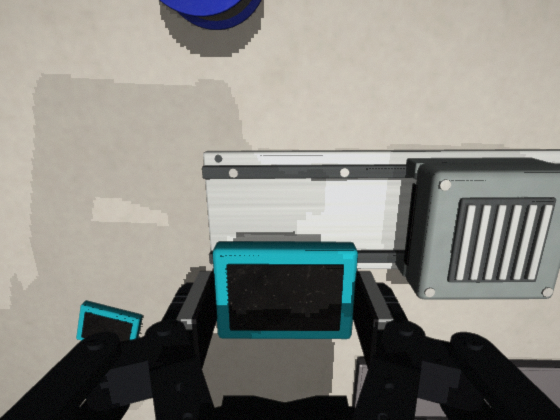

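The wrist view shows the upper rail at row about 172, the lower rail stubs at about (212,257) and (383,257), the deck's open end at u about 208, and the hood at u>415.

```bash
python3 - <<'E'
from h import *
s=load("pics/w3.npz"); V=cv2.cvtColor(s["img"],cv2.COLOR_RGB2GRAY); W=cloud(s)
for c in (212,260,300,380,395): print(c,V[145:190,c].tolist())
for c in (211,372,382,392): print(c,V[244:276,c].tolist())
print("row200",V[200,195:222].tolist())
for c in (260,300,380): 
    col=V[160:190,c].astype(float); r=np.nonzero(col<90)[0]+160; print(c,r.min(),r.max(), onplane(s,[(c,r.min()-.5),(c,r.max()+.5)],.014)[:,:2].round(4).tolist(), W[(r.min()+r.max())//2,c].round(4))
h=(W[...,2]>.05)&(W[...,2]<.065)&(np.mgrid[0:420,0:560][1]>400); print("hood", rect(max(comps(h),key=np.sum),s,.058))
E
```

```text
212 [179, 181, 182, 183, 180, 153, 106, 134, 178, 200, 207, 210, 210, 207, 206, 209, 209, 209, 204, 197, 104, 48, 63, 77, 82, 78, 78, 75, 79, 79, 78, 77, 76, 87, 187, 201, 203, 202, 202, 200, 199, 203, 201, 204, 205]
260 [200, 200, 198, 183, 175, 133, 101, 165, 204, 217, 175, 213, 222, 223, 223, 220, 214, 212, 209, 197, 91, 47, 71, 76, 75, 74, 74, 72, 77, 76, 76, 74, 71, 93, 193, 207, 208, 205, 202, 202, 203, 205, 207, 206, 210]
300 [202, 201, 200, 201, 195, 125, 105, 179, 209, 216, 161, 212, 224, 224, 223, 224, 223, 225, 221, 177, 80, 62, 81, 86, 84, 85, 79, 75, 78, 78, 78, 75, 77, 120, 200, 211, 209, 206, 204, 203, 205, 210, 211, 211, 212]
380 [197, 197, 199, 198, 176, 104, 122, 187, 214, 221, 222, 223, 223, 222, 223, 221, 223, 222, 212, 114, 47, 71, 83, 79, 85, 83, 83, 79, 81, 86, 83, 87, 78, 112, 137, 211, 222, 222, 222, 222, 222, 222, 222, 222, 223]
395 [184, 182, 182, 179, 153, 94, 80, 169, 198, 204, 206, 206, 204, 202, 205, 205, 206, 206, 199, 107, 48, 64, 75, 53, 67, 74, 71, 69, 71, 74, 76, 75, 61, 89, 115, 200, 206, 202, 201, 203, 207, 211, 209, 210, 213]
211 [183, 182, 179,
[... 296 characters left out ...]
20, 220, 210, 160, 68, 29, 40, 74, 82, 83, 82, 79, 76, 80, 78, 79, 96, 204, 220, 217, 213, 213, 182, 197, 202, 200, 200, 199, 199, 200]
392 [201, 200, 200, 201, 188, 151, 63, 32, 39, 63, 73, 72, 74, 68, 73, 68, 69, 71, 81, 126, 136, 129, 114, 112, 99, 102, 100, 101, 102, 102, 102, 103]
row200 [178, 180, 180, 181, 181, 178, 181, 182, 180, 182, 179, 145, 165, 200, 203, 200, 203, 202, 203, 202, 202, 204, 204, 204, 202, 203, 203]
260 166 177 [[0.6282, 0.1052], [0.6205, 0.1053]] [0.6245 0.1053 0.013 ]
300 165 177 [[0.6289, 0.0802], [0.6206, 0.0801]] [0.6243 0.08   0.0119]
380 165 177 [[0.6292, 0.0303], [0.6209, 0.0295]] [0.6247 0.0295 0.0124]
hood (array([598.6, -22.8]), array([74.9, 77.3]), 0.9)
```

```bash
python3 - <<'E'
from h import *
s=load("pics/w3.npz"); R,t,f=cam(s); print("cam",(-R.T@t).round(4),"axis",R[2].round(3))
for c in (212,372,382): print(c,onplane(s,[(c,178.2),(c,249.8),(c,252.5),(c,262.3)],.014)[:,:2].round(4).tolist(), onplane(s,[(c,249.8)],.008)[:,:2].round(4))
v=[(284,r) for r in (262,332)]; print("glass px on .109",onplane(s,v,.109).round(4))
V=cv2.cvtColor(s["img"],cv2.COLOR_RGB2GRAY); print(V[255:272,284].tolist(),V[322:342,284].tolist())
W=cloud(s); m=(W[...,2]>.1)&(W[...,2]<.115); m[:,:225]=0; m[:,345:]=0; m[:240]=0; m[345:]=0
print(W[m].mean(0).round(4), "rows",np.nonzero(m.any(1))[0][[0,-1]])
hsv=cv2.cvtColor(s["img"],cv2.COLOR_RGB2HSV).astype(int); g=(hsv[...,2]<60)&m; g=max(comps(g),key=np.sum); print("glass",rect(g,s,.1047),g.sum())
print("deck end",onplane(s,[(206.5,200)],.008).round(4))
E
```

```text
cam [0.6726 0.0901 0.2335] axis [-0.323 -0.002 -0.947]
212 [[0.6199, 0.1357], [0.5702, 0.1386], [0.5682, 0.1388], [0.5608, 0.1392]] [[0.5674 0.14  ]]
372 [[0.6204, 0.0345], [0.5708, 0.0303], [0.5688, 0.0302], [0.5615, 0.0295]] [[0.5681 0.0287]]
382 [[0.6205, 0.0282], [0.5709, 0.0236], [0.5689, 0.0234], [0.5615, 0.0227]] [[0.5681 0.0217]]
glass px on .109 [[0.6095 0.0899 0.109 ]
 [0.577  0.0898 0.109 ]]
[135, 133, 133, 133, 133, 134, 135, 135, 126, 54, 20, 26, 22, 26, 27, 27, 26] [15, 18, 18, 15, 13, 17, 10, 11, 29, 62, 74, 73, 69, 72, 74, 65, 71, 94, 100, 101]
[0.5919 0.0897 0.1033] rows [246 338]
glass (array([590.6,  89.7]), array([31.7, 47.7]), 0.3) 7502
deck end [[0.6036 0.1414 0.008 ]]
```

The wrist view gives a channel midline at x=0.5945. The held display sits at 0.5906 in the same view, so it needs +4 mm. I'll lower it.

Request:
{"api": "move_arm", "payload": {"rows": [[0,0.2,0,4,0,20,1],[0,0.2,0,4,0,45,1],[0,0.2,0,4,0,60,1],[0,0.2,0,4,0,68,1],[0,0.2,0,4,0,72,1],[0,0.2,0,4,0,72,1],[0,0.2,0,4,0,72,1]]}}

```text
t: 5.67
tcp_pos: [0.5955, 0.0914, 0.0471]
tool_rot: [1.0, 0.003, 0.002, -0.0]
force: [-0.4, 0.0, -0.3]
finger_gap: 0.687
gripper_force: 33.3
```

```bash
python3 - <<'E'
from h import *
from station import imaging, readout
goto([(.5942,.0908,.0335,-89.7)]); print(readout.sense()["force"])
s=imaging.snapshot("wrist"); np.savez("pics/w4.npz",**s)
z=.0437-.0246+.012
W=cloud(s); V=cv2.cvtColor(s["img"],cv2.COLOR_RGB2GRAY); m=(V<55); m[:,:225]=0; m[:,345:]=0; m[:240]=0; m[345:]=0
g=max(comps(m),key=np.sum); print("glass",rect(g,s,np.nanmedian(W[g][:,2])),np.nanmedian(W[g][:,2]))
for c in (200,215,380,390): print(c,[(r,int(V[r,c])) for r in range(150,345) if V[r,c]<110 and V[r-1,c]>=110 or V[r,c]>=110 and V[r-1,c]<110])
E
```

```text
t 5.67 tcp [0.5955 0.0914 0.0471] tooly -89.67 zax [ 4.1e-03  1.0e-04 -1.0e+00] gap 0.687
 row [-0.0, -0.23, 0.03] [-1.3, 0.6, 13.6]
[-0.42467056  0.01676829 -0.25262818]
glass (array([594.4,  90.3]), array([33.3, 50.8]), 0.4) 0.034034886924390315
200 [(186, 96), (189, 151), (207, 49), (226, 179), (271, 87)]
215 [(186, 93), (189, 152), (207, 52), (213, 148), (225, 105), (226, 179), (246, 78), (251, 114), (271, 109), (272, 110), (273, 107)]
380 [(185, 97), (188, 137), (206, 89), (226, 128), (283, 49), (319, 137), (324, 96)]
390 [(185, 101), (188, 136), (206, 85), (226, 129), (288, 77)]
```

```bash
python3 - <<'E'
from h import *
s=load("pics/w4.npz"); V=cv2.cvtColor(s["img"],cv2.COLOR_RGB2GRAY)
print(onplane(s,[(200,225.5),(215,225.5),(380,225.5),(390,225.5)],.014)[:,:2].round(4).tolist())
for c in (200,205,210,370,378,385): print(c,V[300:345,c].tolist())
E
```

```text
[[0.62, 0.1286], [0.62, 0.1218], [0.6206, 0.0473], [0.6206, 0.0428]]
200 [10, 11, 11, 8, 8, 12, 7, 11, 6, 5, 10, 3, 3, 5, 4, 4, 9, 8, 8, 9, 11, 3, 10, 4, 0, 3, 6, 8, 1, 6, 5, 3, 7, 2, 2, 8, 8, 3, 0, 2, 4, 1, 3, 6, 10]
205 [7, 5, 4, 5, 7, 8, 5, 7, 8, 5, 4, 9, 4, 7, 8, 6, 6, 3, 0, 3, 6, 4, 7, 5, 6, 3, 3, 8, 6, 0, 6, 4, 7, 5, 0, 8, 1, 5, 4, 6, 10, 0, 0, 8, 7]
210 [9, 6, 6, 1, 3, 6, 2, 7, 1, 2, 1, 2, 4, 1, 1, 5, 7, 6, 7, 1, 4, 9, 8, 7, 8, 2, 4, 6, 3, 2, 6, 8, 7, 2, 0, 1, 3, 8, 15, 25, 29, 46, 54, 66, 71]
370 [21, 14, 12, 11, 13, 9, 9, 10, 6, 8, 8, 5, 8, 2, 4, 6, 7, 3, 7, 7, 6, 5, 3, 2, 8, 8, 5, 4, 4, 6, 2, 5, 4, 5, 1, 4, 2, 5, 2, 10, 5, 9, 5, 5, 5]
378 [65, 68, 66, 66, 65, 66, 65, 65, 67, 63, 65, 65, 63, 63, 63, 62, 60, 59, 48, 67, 99, 107, 128, 125, 74, 67, 69, 69, 68, 41, 16, 6, 8, 7, 13, 4, 10, 7, 5, 2, 7, 9, 11, 9, 5]
385 [25, 37, 55, 61, 64, 65, 66, 68, 65, 66, 65, 63, 65, 62, 67, 64, 63, 63, 42, 61, 73, 75, 74, 71, 56, 38, 28, 22, 15, 8, 14, 12, 13, 15, 10, 5, 11, 7, 13, 15, 14, 10, 10, 12, 13]
```

Request:
{"api": "move_arm", "payload": {"rows": [[0,0,0,0,0,5,1],[0,0,0,0,0,9,1],[0,0,0,0,0,12,1],[0,0,0,0,0,13.5,1],[0,0,0,0,0,13.5,1],[0,0,0,0,0,13.5,1]]}}

```text
t: 6.22
tcp_pos: [0.5956, 0.091, 0.033]
tool_rot: [1.0, 0.003, 0.002, -0.0]
force: [0.6, 0.2, -0.0]
finger_gap: 0.687
gripper_force: 33.3
```

Request:
{"api": "move_arm", "payload": {"rows": [[0,0,0,0,0,0.8,1],[0,0,0,0,0,0.8,1],[0,0,0,0,0,0.8,0.2],[0,0,0,0,0,0.8,0.1],[0,0,0,0,0,0.8,0.1],[0,0,0,0,0,0.8,0.1],[0,0,0,0,0,-20,0.1],[0,0,0,0,0,-50,0.1],[0,0,0,0,0,-90,0.1],[0,0,0,0,0,-120,0.1],[0,0,0,0,0,-120,0.1],[0,0,0,0,0,-120,0.1]]}}

```text
t: 7.22
tcp_pos: [0.5965, 0.0911, 0.1555]
tool_rot: [1.0, 0.003, 0.004, 0.0]
force: [-0.3, -0.8, 0.1]
finger_gap: 0.898
gripper_force: 0.0
```

```bash
python3 - <<'E'
from h import *
from station import imaging
s=imaging.snapshot("wrist"); np.savez("pics/w5.npz",**s)
W=cloud(s); hsv=cv2.cvtColor(s["img"],cv2.COLOR_RGB2HSV); H,S,V=[hsv[...,i].astype(int) for i in range(3)]
for m in comps((H>80)&(H<100)&(S>100)&(V>50),300):
    v,u=np.nonzero(m); print(u.mean().round(),v.mean().round(),len(u),rect(m,s,.02),np.nanmedian(W[m],axis=0).round(4))
    f=np.zeros(m.shape,np.uint8); cv2.drawContours(f,cv2.findContours(m.astype(np.uint8),0,2)[0],-1,1,-1); w=W[f>0]; A=np.c_[w[:,:2]-w[:,:2].mean(0),np.ones(len(w))]; print(" plane",np.linalg.lstsq(A,w[:,2],rcond=None)[0].round(4))
goto([(.5325,.356,.15,110),(.5325,.356,.15,-69)])
G=cv2.cvtColor(s["img"],cv2.COLOR_RGB2GRAY)
c=205
for c in (195,390): print(c,[(r,int(G[r,c])) for r in range(100,330) if (G[r,c]<110)!=(G[r-1,c]<110)])
cv2.imwrite("pics/w5.png",s["img"][:,:,::-1])
E
```

```text
285.0 205.0 1997 (array([596.8,  89.9]), array([43.9, 58.9]), 0.4) [0.6044 0.0894 0.0182]
 ** On entry to DLASCL parameter number  4 had an illegal value
 ** On entry to DLASCL parameter number  4 had an illegal valueTraceback (most recent call last):
  File "<stdin>", line 7, in <module>
    x, resids, rank, s = _umath_linalg.lstsq(a, b, rcond,
                         ~~~~~~~~~~~~~~~~~~~^^^^^^^^^^^^^
                                             signature=signature)
                                             ^^^^^^^^^^^^^^^^^^^^
    raise LinAlgError("SVD did not converge in Linear Least Squares")
numpy.linalg.LinAlgError: SVD did not converge in Linear Least Squares
```

```bash
python3 - <<'E'
from h import *
s=load("pics/w5.npz"); W=cloud(s); cv2.imwrite("pics/w5.png",s["img"][:,:,::-1])
hsv=cv2.cvtColor(s["img"],cv2.COLOR_RGB2HSV); H,S,V=[hsv[...,i].astype(int) for i in range(3)]
m=comps((H>80)&(H<100)&(S>100)&(V>50),300)[0]
f=np.zeros(m.shape,np.uint8); cv2.drawContours(f,cv2.findContours(m.astype(np.uint8),0,2)[0],-1,1,-1); w=W[f>0]; w=w[~np.isnan(w[:,2])]; A=np.c_[w[:,:2]-w[:,:2].mean(0),np.ones(len(w))]; print(" plane",np.linalg.lstsq(A,w[:,2],rcond=None)[0].round(4))
g=max(comps((f>0)&(V<55)),key=np.sum); print("glass",rect(g,s,.02))
G=cv2.cvtColor(s["img"],cv2.COLOR_RGB2GRAY)
for c in (220,375): 
    e=[r for r in range(100,330) if (G[r,c]<110)!=(G[r-1,c]<110)]; print(c,e,onplane(s,[(c,r-.5) for r in e],.014)[:,0].round(4))
goto([(.5325,.356,.15,-69),(.5325,.356,.15,-69)])
E
```

```text
plane [-0.02    0.0012  0.0189]
glass (array([595.9,  89.8]), array([30.6, 46.8]), 0.4)
220 [153, 154, 165, 178, 240, 250, 255, 303, 311, 316, 324] [0.6375 0.6368 0.6287 0.619  0.5692 0.5606 0.5563 0.5123 0.5045 0.4996
 0.4916]
375 [153, 154, 165, 178, 239, 250, 256, 267, 288, 324] [0.6382 0.6375 0.6294 0.6197 0.5708 0.5614 0.5562 0.5464 0.5273 0.4925]
t 7.27 tcp [0.5951 0.0911 0.1537] tooly -89.69 zax [ 0.0047  0.     -1.    ] gap 0.903
 row [0.05, -0.27, -20.69] [-61.2, -265.2, 3.4]
 row [0.05, -0.27, -20.69] [-61.2, -265.2, 3.4]
```

View pics/w5.png

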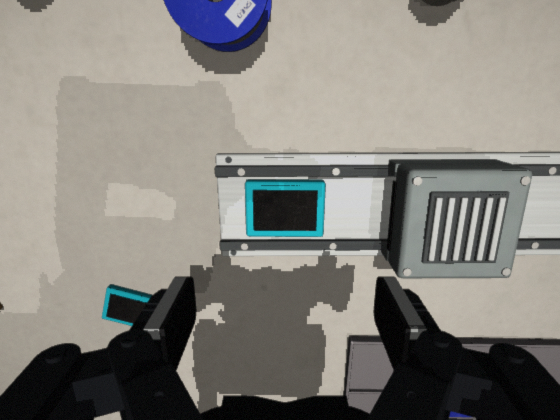

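The display lies flat between the rails at (285,210). Next I'll turn towards the stick: its yaw is about 21.5°, so the tool y goes to 111.5°.

Request:
{"api": "move_arm", "payload": {"rows": [[0,-0.2,-7,-7,-26,0,0],[0,-0.2,-14,-14,-52,0,0],[0,-0.2,-21,-21,-78,0,0],[0,-0.2,-28,-28,-104,0,0],[0,-0.2,-35,-35,-130,0,0],[0,-0.2,-42,-42,-160,0,0],[0,-0.2,-49,-49,-190,0,0],[0,-0.2,-56,-56,-220,0,0],[0,-0.2,-63,-63,-245,0,0],[0,-0.2,-70,-67,-262,0,0],[0,-0.2,-70,-67,-262,0,0]]}}

```text
t: 8.18
tcp_pos: [0.5241, 0.3557, 0.1505]
tool_rot: [0.816, 0.579, -0.002, 0.0]
force: [0.1, -0.2, 0.6]
finger_gap: 1.002
gripper_force: 0.0
```

Request:
{"api": "move_arm", "payload": {"rows": [[0,0,-7,0,0,0,0],[0,0,-14,0,0,0,0],[0,0,-21,0,0,0,0],[0,0,-28,0,0,0,0],[0,0,-35,0,0,0,0],[0,0,-42,0,0,0,0],[0,0,-49,0,0,0,0],[0,0,-56,0,0,0,0],[0,0,-63,0,0,0,0],[0,0,-70,0,0,0,0],[0,0,-70,0,0,0,0]]}}

```text
t: 9.1
tcp_pos: [0.5261, 0.3513, 0.151]
tool_rot: [0.34, 0.941, -0.002, -0.0]
force: [-0.3, -0.3, 0.8]
finger_gap: 0.999
gripper_force: 0.0
```

Request:
{"api": "move_arm", "payload": {"rows": [[0,0,-7,0,0,0,0],[0,0,-14,0,0,0,0],[0,0,-21,0,0,0,0],[0,0,-28,0,0,0,0],[0,0,-35,0,0,0,0],[0,0,-42,0,0,0,0],[0,0,-49,0,0,0,0],[0,0,-56,0,0,0,0],[0,0,-61,0,0,0,0],[0,0,-61,0,0,0,0],[0,0,-61,0,0,0,0]]}}

```text
t: 10.02
tcp_pos: [0.5264, 0.352, 0.152]
tool_rot: [-0.182, 0.983, -0.001, -0.001]
force: [-0.4, 0.4, 0.4]
finger_gap: 1.0
gripper_force: 0.0
```

```bash
python3 - <<'E'
from h import *
from station import imaging,readout
print(readout.sense()["q"].round(2))
s=imaging.snapshot("wrist"); np.savez("pics/w6.npz",**s); cv2.imwrite("pics/w6.png",s["img"][:,:,::-1])
W=cloud(s); hsv=cv2.cvtColor(s["img"],cv2.COLOR_RGB2HSV); H,S,V=[hsv[...,i].astype(int) for i in range(3)]
wood=(H>10)&(H<30)&(S>70)&(V>60)
m=max(comps(wood),key=np.sum); print(m.sum(), "grip top",rect(m&(W[...,2]>.043),s,.048),"bar/nose",rect(m&(W[...,2]<.02),s,.011))
g=m&(W[...,2]>.044); print("mean grip",W[g].mean(0).round(4))
goto([(.5265,.3565,.15,111.5)])
E
```

```text
[ 0.41  0.66  1.5  -0.    0.98 -1.52]
3541 grip top (array([526.4, 356.6]), array([48.4, 15. ]), 22.0) bar/nose (array([593., 382.]), array([159.3,  34.9]), 22.5)
mean grip [0.5263 0.3568 0.0469]
t 10.07 tcp [0.5265 0.3522 0.1521] tooly 111.03 zax [-4.0e-04 -2.5e-03 -1.0e+00] gap 1.001
 row [-0.13, -0.07, -0.47] [-1.6, 4.1, 2.1]
```

View pics/w6.png

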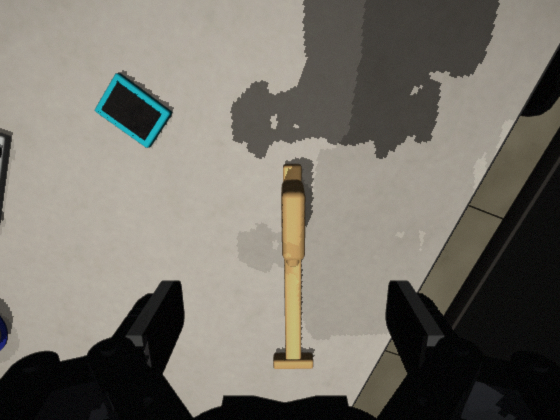

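The stick's grip block is at (293,225), with the nose at (293,360) at the bottom of the picture. The measured size of 48x15 fits. I'll descend and grip it.

Request:
{"api": "move_arm", "payload": {"rows": [[0,0,-1,-1.6,4.1,30,0],[0,0,-1,-1.6,4.1,60,0],[0,0,-1,-1.6,4.1,85,0],[0,0,-1,-1.6,4.1,100,0],[0,0,-1,-1.6,4.1,108,0],[0,0,-1,-1.6,4.1,110,0],[0,0,-1,-1.6,4.1,110,0],[0,0,-1,-1.6,4.1,110,0]]}}

```text
t: 10.73
tcp_pos: [0.5277, 0.3572, 0.0439]
tool_rot: [-0.193, 0.981, -0.001, 0.001]
force: [0.1, 0.3, -0.3]
finger_gap: 1.007
gripper_force: 0.0
```

Request:
{"api": "move_arm", "payload": {"rows": [[0,0,0,0,0,0,0.5],[0,0,0,0,0,0,1],[0,0,0,0,0,0,1],[0,0,0,0,0,0,1],[0,0,0,0,0,0,1],[0,0,0,0,0,0,1],[0,0,0,0,0,0,1],[0,0,0,0,0,0,1],[0,0,0,0,0,0,1],[0,0,0,0,0,0,1],[0,0,0,0,0,0,1],[0,0,0,0,0,0,1]], "squeeze": 60}}

```text
t: 11.73
tcp_pos: [0.5271, 0.357, 0.0433]
tool_rot: [-0.193, 0.981, -0.001, 0.001]
force: [-0.1, -0.1, 4.7]
finger_gap: 0.175
gripper_force: 59.1
```

```bash
python3 - <<'E'
from h import *
goto([(.5264,.3566,.14,112)])
E
```

```text
t 11.73 tcp [0.5271 0.357  0.0433] tooly 112.3 zax [ 0.0017 -0.0015 -1.    ] gap 0.175
 row [-0.12, 0.06, 0.3] [0.7, -0.3, -96.7]
```

Request:
{"api": "move_arm", "payload": {"rows": [[0,0,0,0,0,-8,1],[0,0,0,0,0,-30,1],[0,0,0,0,0,-60,1],[0,0,7,0,0,-85,1],[0,0,14,-5,-10,-100,1],[0,0,21,-10,-20,-100,1],[0,0,28,-15,-30,-100,1],[0,0,35,-20,-40,-100,1],[0,0,42,-27,-52,-100,1],[0,0,49,-34,-65,-100,1],[0,0,56,-40,-78,-100,1],[0,0,56,-40,-78,-100,1]]}}

```text
t: 12.73
tcp_pos: [0.5951, 0.2982, 0.1427]
tool_rot: [0.292, 0.956, -0.001, 0.001]
force: [-0.8, -0.7, -0.9]
finger_gap: 0.179
gripper_force: 58.5
```

Request:
{"api": "move_arm", "payload": {"rows": [[0,0,7,0,0,0,1],[0,0,14,0,0,0,1],[0,0,21,0,0,0,1],[0,0,28,0,0,0,1],[0,0,35,0,0,0,1],[0,0,42,0,0,0,1],[0,0,49,0,0,0,1],[0,0,54,0,0,0,1],[0,0,56,0,0,0,1],[0,0,56,0,0,0,1],[0,0,56,0,0,0,1]]}}

```text
t: 13.65
tcp_pos: [0.5924, 0.3005, 0.1428]
tool_rot: [0.704, 0.71, -0.001, 0.001]
force: [0.1, -0.2, -1.0]
finger_gap: 0.177
gripper_force: 58.5
```

```bash
python3 - <<'E'
from h import *
from station import imaging,readout
goto([(.594,.30,.10,0.3)])
s=imaging.snapshot("wrist"); np.savez("pics/w7.npz",**s); cv2.imwrite("pics/w7.png",s["img"][:,:,::-1])
W=cloud(s); hsv=cv2.cvtColor(s["img"],cv2.COLOR_RGB2HSV); H,S,V=[hsv[...,i].astype(int) for i in range(3)]
wood=(H>10)&(H<30)&(S>70)&(V>60)
m=wood&(W[...,2]>.06); m=max(comps(m),key=np.sum); v,u=np.nonzero(m); print(m.sum(),u.min(),u.max(),v.min(),v.max())
for lo,hi in ((.085,.13),(.13,.2)):
    k=m&(W[...,2]>lo)&(W[...,2]<hi); w=W[k]; print(lo,k.sum(),w.mean(0).round(4) if k.any() else 0,np.percentile(w,[1,99],axis=0).round(4).tolist() if k.any() else 0)
k=m&(W[...,2]<.13); w=W[k]
for y0 in np.arange(w[:,1].min(),w[:,1].max(),.015):
    q=w[(w[:,1]>=y0)&(w[:,1]<y0+.015)]; print(y0.round(3),len(q),"x",q[:,0].min().round(4),q[:,0].max().round(4),"z",np.median(q[:,2]).round(4))
E
```

```text
t 13.65 tcp [0.5924 0.3005 0.1428] tooly 0.5 zax [-4.0e-04 -1.9e-03 -1.0e+00] gap 0.177
 row [-0.02, 0.11, 0.2] [-0.4, 1.6, 42.8]
4883 265 306 238 402
0.085 678 [0.593  0.2351 0.1095] [[0.586, 0.2215, 0.107], [0.5996, 0.3215, 0.1259]]
0.13 4205 [0.5921 0.3008 0.1463] [[0.585, 0.275, 0.1422], [0.5995, 0.3222, 0.1479]]
0.22 512 x 0.5859 0.5996 z 0.1088
0.235 131 x 0.586 0.5994 z 0.1088Traceback (most recent call last):
  File "<stdin>", line 12, in <module>
    return umr_minimum(a, axis, None, out, keepdims, initial, where)
ValueError: zero-size array to reduction operation minimum which has no identity
```

View pics/w7.png

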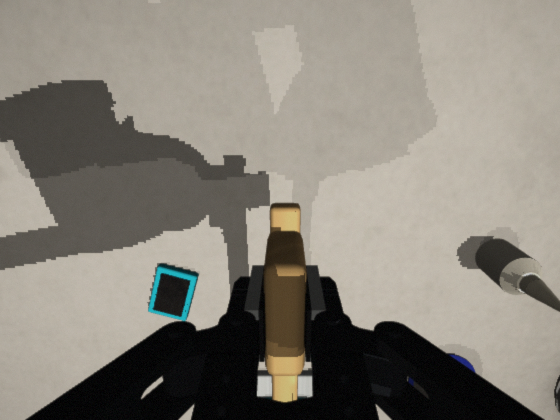

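The view is from the rear: the bar sticks out straight and level behind the grip, and the nose is hidden. I'll lower it to just over the rails and check the nose in the fixed cameras.

Request:
{"api": "move_arm", "payload": {"rows": [[0,0.1,0,-3,1,15,1],[0,0.1,0,-6,2,35,1],[0,0.1,0,-10,2,55,1],[0,0.1,0,-10,2,68,1],[0,0.1,0,-10,2,75,1],[0,0.1,0,-10,2,78,1],[0,0.1,0,-10,2,78,1],[0,0.1,0,-10,2,78,1]]}}

```text
t: 14.37
tcp_pos: [0.5961, 0.2904, 0.0658]
tool_rot: [0.705, 0.709, 0.001, 0.001]
force: [-0.2, -0.3, -0.0]
finger_gap: 0.178
gripper_force: 58.5
```

```bash
python3 - <<'E'
from h import *
from station import imaging,readout
goto([(.594,.30,.053,0.3)])
out=[]
for n in ("top","scene"):
    s=imaging.snapshot(n); np.savez(f"pics/{n}1.npz",**s)
    c=s["img"][120:260,240:400] if n=="top" else s["img"][110:250,200:360]
    out.append(cv2.resize(c,(400,350),interpolation=cv2.INTER_CUBIC))
    W=cloud(s); hsv=cv2.cvtColor(s["img"],cv2.COLOR_RGB2HSV); H,S,V=[hsv[...,i].astype(int) for i in range(3)]
    wood=(H>10)&(H<30)&(S>70)&(V>50)&(W[...,2]>.01)&(W[...,2]<.07)&(np.abs(W[...,0]-.594)<.06)&(W[...,1]>.0)&(W[...,1]<.4)
    for m in comps(wood,8):
        v,u=np.nonzero(m); print(n,u.min(),u.max(),v.min(),v.max(),len(u),np.nanmin(W[m],axis=0).round(3),np.nanmax(W[m],axis=0).round(3))
cv2.imwrite("pics/c1.png",np.clip(np.hstack(out)[:,:,::-1]*1.3,0,255).astype(np.uint8))
E
```

```text
t 14.37 tcp [0.5961 0.2904 0.0658] tooly 0.33 zax [ 2.4e-03  4.0e-04 -1.0e+00] gap 0.178
 row [0.14, -0.02, 0.03] [9.6, -2.1, 12.8]
top 228 279 186 201 326 [0.578 0.14  0.024] [0.612 0.251 0.043]
scene 198 261 202 244 461 [0.576 0.12  0.013] [0.622 0.326 0.07 ]
```

View pics/c1.png

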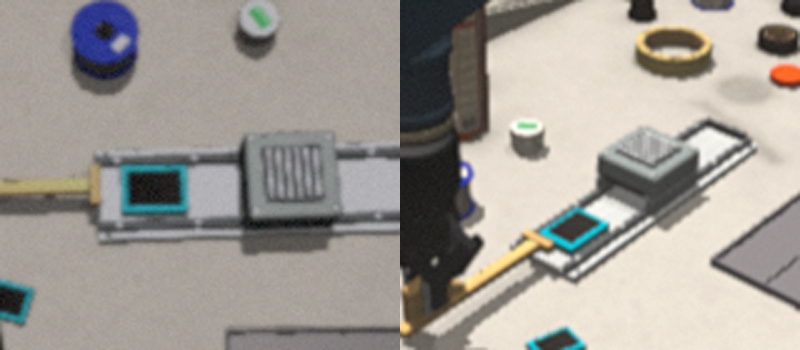

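The top crop shows the nose just at the deck's open end behind the display, about 2-3 mm towards +x of the midline. I'll shift it -2, lower it, then feed slowly.

Request:
{"api": "move_arm", "payload": {"rows": [[0,0,0,0,-2,3,1],[0,0,0,0,-2,6,1],[0,0,0,0,-2,9,1],[0,0,0,0,-2,11.5,1],[0,0,0,0,-2,12.5,1],[0,0,0,0,-2,12.5,1],[0,0,0,0,-2,12.5,1]]}}

```text
t: 15.05
tcp_pos: [0.5935, 0.2899, 0.0524]
tool_rot: [0.705, 0.709, 0.0, 0.0]
force: [0.6, -0.7, -0.9]
finger_gap: 0.177
gripper_force: 58.5
```

Request:
{"api": "move_arm", "payload": {"rows": [[0,0,0,-4,0,0,1],[0,0,0,-8,0,0,1],[0,0,0,-12,0,0,1],[0,0,0,-16,0,0,1],[0,0,0,-20,0,0,1],[0,0,0,-25,0,0,1],[0,0,0,-30,0,0,1],[0,0,0,-35,0,0,1],[0,0,0,-40,0,0,1],[0,0,0,-40,0,0,1]]}}

```text
t: 15.88
tcp_pos: [0.5937, 0.2488, 0.0526]
tool_rot: [0.706, 0.709, 0.0, 0.0]
force: [-0.4, 0.5, -1.7]
finger_gap: 0.176
gripper_force: 58.5
```

```bash
python3 - <<'E'
from h import *
from station import imaging,readout
goto([(.594,.30,.053,0.3)]); print(readout.sense()["force"].round(1))
s=imaging.snapshot("top"); np.savez("pics/top2.npz",**s)
W=cloud(s); hsv=cv2.cvtColor(s["img"],cv2.COLOR_RGB2HSV); H,S,V=[hsv[...,i].astype(int) for i in range(3)]
ok=(np.abs(W[...,0]-.594)<.06)&(W[...,1]<.4)&(W[...,1]>-.2)&(W[...,2]<.07)
for m in comps((H>10)&(H<30)&(S>70)&(V>50)&ok&(W[...,2]>.01),8): print("wood",np.nanmin(W[m],axis=0).round(3),np.nanmax(W[m],axis=0).round(3))
for m in comps((H>80)&(H<100)&(S>110)&(V>60)&ok,15): print("teal",rect(m,s,.02),np.nanmedian(W[m][:,2]).round(4))
E
```

```text
t 15.88 tcp [0.5937 0.2488 0.0526] tooly 0.25 zax [ 5.e-04 -5.e-04 -1.e+00] gap 0.176
 row [0.03, 0.03, -0.05] [51.2, 0.5, -0.5]
[-0.4  0.5 -1.7]
wood [0.576 0.098 0.013] [0.608 0.161 0.025]
teal (array([594.5,  67. ]), array([57.9, 43.9]), 88.5) 0.0191
```

Request:
{"api": "move_arm", "payload": {"rows": [[0,0,0,-5,0,0,1],[0,0,0,-10,0,0,1],[0,0,0,-15,0,0,1],[0,0,0,-20,0,0,1],[0,0,0,-25,0,0,1],[0,0,0,-30,0,0,1],[0,0,0,-35,0,0,1],[0,0,0,-40,0,0,1],[0,0,0,-45,0,0,1],[0,0,0,-50,0,0,1],[0,0,0,-55,0,0,1],[0,0,0,-60,0,0,1]]}}

```text
t: 16.93
tcp_pos: [0.5941, 0.1895, 0.0526]
tool_rot: [0.705, 0.709, 0.0, 0.0]
force: [-0.0, -0.8, -0.8]
finger_gap: 0.177
gripper_force: 58.5
```

Request:
{"api": "move_arm", "payload": {"rows": [[0,0,0,-5,0,0,1],[0,0,0,-10,0,0,1],[0,0,0,-15,0,0,1],[0,0,0,-20,0,0,1],[0,0,0,-25,0,0,1],[0,0,0,-30,0,0,1],[0,0,0,-35,0,0,1],[0,0,0,-40,0,0,1],[0,0,0,-45,0,0,1],[0,0,0,-50,0,0,1],[0,0,0,-55,0,0,1],[0,0,0,-60,0,0,1]]}}

```text
t: 17.93
tcp_pos: [0.5944, 0.1295, 0.0526]
tool_rot: [0.705, 0.709, 0.0, 0.0]
force: [-0.0, -0.1, -1.0]
finger_gap: 0.174
gripper_force: 58.5
```

```bash
cat > chk.py <<'E'
from h import *
from station import imaging,readout
goto([(.594,.066,.053,0.3)]); print(readout.sense()["force"].round(1))
for n in ("top","scene"):
    s=imaging.snapshot(n); np.savez("pics/%s_c.npz"%n,**s)
    W=cloud(s); hsv=cv2.cvtColor(s["img"],cv2.COLOR_RGB2HSV); H,S,V=[hsv[...,i].astype(int) for i in range(3)]
    ok=(np.abs(W[...,0]-.594)<.06)&(W[...,1]<.4)&(W[...,1]>-.2)&(W[...,2]<.07)
    for m in comps((H>10)&(H<30)&(S>70)&(V>50)&ok&(W[...,2]>.01),8): print(n,"wood",np.nanmin(W[m],axis=0).round(3),np.nanmax(W[m],axis=0).round(3))
    for m in comps((H>80)&(H<100)&(S>110)&(V>60)&ok,8): print(n,"teal",rect(m,s,.02),np.nanmedian(W[m][:,2]).round(4))
E
python3 chk.py
```

```text
t 17.93 tcp [0.5944 0.1295 0.0526] tooly 0.3 zax [ 1.e-03 -1.e-04 -1.e+00] gap 0.174
 row [0.06, 0.0, 0.0] [-63.5, -0.7, -0.4]
[-0.  -0.1 -1. ]
scene wood [0.57  0.004 0.01 ] [0.611 0.164 0.059]
```

Request:
{"api": "move_arm", "payload": {"rows": [[0,0,0,-5,0,0,1],[0,0,0,-10,0,0,1],[0,0,0,-15,0,0,1],[0,0,0,-20,0,0,1],[0,0,0,-25,0,0,1],[0,0,0,-30,0,0,1],[0,0,0,-35,0,0,1],[0,0,0,-40,0,0,1],[0,0,0,-45,0,0,1],[0,0,0,-50,0,0,1],[0,0,0,-54,0,0,1],[0,0,0,-57,0,0,1]]}}

```text
t: 19.03
tcp_pos: [0.5947, 0.0724, 0.0526]
tool_rot: [0.705, 0.709, 0.0, 0.0]
force: [-0.4, -0.3, -1.8]
finger_gap: 0.18
gripper_force: 58.5
```

Request:
{"api": "move_arm", "payload": {"rows": [[0,0,0,-2,0,0,1],[0,0,0,-4,0,0,1],[0,0,0,-6,0,0,1],[0,0,0,-6,0,0,1],[0,0,0,-6,0,0,1]]}}

```text
t: 19.45
tcp_pos: [0.5947, 0.0669, 0.0526]
tool_rot: [0.705, 0.709, 0.0, 0.0]
force: [0.4, -0.2, -0.8]
finger_gap: 0.178
gripper_force: 58.5
```

```bash
python3 chk.py
```

```text
t 19.45 tcp [0.5947 0.0669 0.0526] tooly 0.3 zax [ 1.e-03 -1.e-04 -1.e+00] gap 0.178
 row [0.06, 0.01, 0.0] [-0.9, -0.7, -0.4]
[ 0.4 -0.2 -0.8]
scene wood [0.572 0.004 0.011] [0.607 0.103 0.069]
scene teal (array([ 612.6, -126.4]), array([28.7, 10.6]), 77.1) 0.0151
scene teal (array([ 575.3, -112.4]), array([13.5, 50.1]), 2.6) 0.0171
```

Request:
{"api": "move_arm", "payload": {"rows": [[0,0,0,5,0,0,1],[0,0,0,20,0,0,1],[0,0,0,35,0,0,1],[0,0,0,50,0,0,1],[0,0,0,65,0,0,1],[0,0,0,80,0,0,1],[0,0,0,95,0,0,1],[0,0,0,110,0,0,1],[0,0,0,125,0,0,1],[0,0,0,140,0,0,1],[0,0,0,155,0,0,1],[0,0,0,155,0,0,1]]}}

```text
t: 20.55
tcp_pos: [0.5938, 0.2253, 0.0527]
tool_rot: [0.704, 0.71, 0.001, 0.0]
force: [0.2, -0.8, -1.7]
finger_gap: 0.176
gripper_force: 58.5
```

Request:
{"api": "move_arm", "payload": {"rows": [[0,0,0,0,0,-15,1],[0,0,0,0,0,-40,1],[0,0,0,0,0,-65,1],[0,0,0,0,0,-90,1],[0,0,0,0,0,-90,1],[0,0,0,0,0,-90,1]]}}

```text
t: 21.05
tcp_pos: [0.5948, 0.2219, 0.1443]
tool_rot: [0.705, 0.709, 0.002, 0.002]
force: [-1.2, -0.3, -1.1]
finger_gap: 0.176
gripper_force: 58.7
```

```bash
python3 chk.py; python3 - <<'E'
from h import *
# stick yaw tray -91.1 => tool y -1.1 ; lane centre offset 28 mm; stick origin at lane x=-0.057
a=np.radians(-91.1); ex=np.array([np.cos(a),np.sin(a)]); ey=np.array([-ex[1],ex[0]])
o=np.array([.4065,-.0853]); lane=o+.028*ey; p=lane-.057*ex; print("lane",lane.round(4),"stick",p.round(4))
goto([(p[0]+.0015,p[1],.143,-1.1)])
E
```

```text
t 21.05 tcp [0.5948 0.2219 0.1443] tooly 0.29 zax [ 4.7e-03  3.0e-04 -1.0e+00] gap 0.176
 row [0.27, -0.02, -0.01] [-156.0, -2.1, 91.2]
[-1.2 -0.3 -1.1]
top teal (array([ 594.8, -114. ]), array([45.8, 58.3]), 1.2) 0.0191
scene teal (array([ 612.4, -126.4]), array([28.7,  8.7]), 72.6) 0.0162
scene teal (array([ 574.9, -112.4]), array([13.1, 50.2]), 4.2) 0.0171
lane [ 0.4345 -0.0858] stick [ 0.4356 -0.0288]
t 21.15 tcp [0.5929 0.2216 0.1417] tooly 0.29 zax [-1.1e-03 -6.0e-04 -1.0e+00] gap 0.178
 row [-0.06, 0.04, 1.39] [-249.7, -157.1, -1.0]
```

The display is out on the outfeed deck at tunnel x of about 0.090. I'll carry the stick over to the tray.

Request:
{"api": "move_arm", "payload": {"rows": [[0,0,1.4,-20,-12,0,1],[0,0,1.4,-45,-28,0,1],[0,0,1.4,-70,-44,0,1],[0,0,1.4,-95,-60,0,1],[0,0,1.4,-120,-75,0,1],[0,0,1.4,-145,-91,0,1],[0,0,1.4,-170,-107,0,1],[0,0,1.4,-195,-123,0,1],[0,0,1.4,-220,-138,0,1],[0,0,1.4,-238,-150,0,1],[0,0,1.4,-250,-157,0,1],[0,0,1.4,-250,-157,0,1]]}}

```text
t: 22.15
tcp_pos: [0.4355, -0.0302, 0.1412]
tool_rot: [0.715, 0.699, -0.001, -0.002]
force: [-0.8, 0.1, -1.2]
finger_gap: 0.179
gripper_force: 58.7
```

Request:
{"api": "move_arm", "payload": {"rows": [[0,0,0,0,0,20,1],[0,0,0,0,0,45,1],[0,0,0,0,0,60,1],[0,0,0,0,0,70,1],[0,0,0,0,0,70,1],[0,0,0,0,0,70,1]]}}

```text
t: 22.65
tcp_pos: [0.4377, -0.0282, 0.0715]
tool_rot: [0.714, 0.7, -0.0, -0.001]
force: [0.5, 0.5, -0.2]
finger_gap: 0.177
gripper_force: 58.7
```

```bash
python3 - <<'E'
from h import *
from station import imaging,readout
goto([(.437,-.0288,.0473,-1.1)])
out=[]
for n,b in (("top",np.s_[225:325,310:470]),("scene",np.s_[150:250,300:460])):
    s=imaging.snapshot(n); np.savez(f"pics/{n}_t.npz",**s); W=cloud(s); hsv=cv2.cvtColor(s["img"],cv2.COLOR_RGB2HSV); H,S,V=[hsv[...,i].astype(int) for i in range(3)]
    ok=(np.abs(W[...,0]-.43)<.08)&(W[...,1]<.1)&(W[...,1]>-.25)&(W[...,2]<.1)&(W[...,2]>.015)
    for m in comps((H>10)&(H<30)&(S>70)&(V>50)&ok,8): print(n,np.argwhere(m)[:,::-1].min(0),np.argwhere(m)[:,::-1].max(0),np.nanmin(W[m],axis=0).round(3),np.nanmax(W[m],axis=0).round(3))
    out.append(cv2.resize(s["img"][b],(400,250),interpolation=cv2.INTER_CUBIC))
cv2.imwrite("pics/c2.png",np.clip(np.hstack(out)[:,:,::-1]*1.4,0,255).astype(np.uint8))
E
```

```text
t 22.65 tcp [ 0.4377 -0.0282  0.0715] tooly -1.07 zax [-1.7e-03  9.0e-04 -1.0e+00] gap 0.177
 row [-0.1, -0.05, 0.03] [-0.6, -0.6, 24.2]
scene [359 172] [387 193] [ 0.396 -0.178  0.028] [ 0.442 -0.013  0.099]
scene [340 183] [352 206] [ 0.427 -0.036  0.032] [0.45  0.01  0.083]
```

View pics/c2.png

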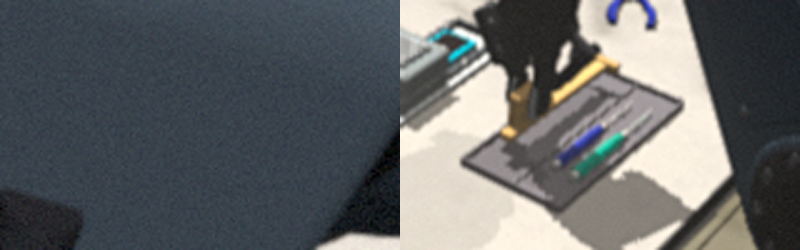

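The right half (scene view) shows the stick over the far, empty half, with its nose at the tips' end; the left half (top view) is blocked by the arm. I'll check the nose numerically, then lower it.

```bash
python3 - <<'E'
from h import *
s=load("pics/scene_t.npz"); hsv=cv2.cvtColor(s["img"],cv2.COLOR_RGB2HSV).astype(int); W=cloud(s)
H,S,V=hsv[...,0],hsv[...,1],hsv[...,2]
m=(H>10)&(H<30)&(S>70)&(V>50); m[:168]=0;m[195:]=0;m[:,:355]=0;m[:,395:]=0
print([(r,int(np.nonzero(m[r])[0].min()),int(np.nonzero(m[r])[0].max())) for r in range(168,195) if m[r].any()])
print("cross ends",onplane(s,[(373,172.5),(387,177)],.040)[:,:2].round(4).tolist())
s0=load("pics/scene0.npz"); G=cv2.cvtColor(s0["img"],cv2.COLOR_RGB2GRAY)
for c in (340,350,360): # far-left edge of the tray, x+ side
    col=G[170:212,c].astype(int); r=170+int(np.argmin(np.diff(col))); print(c,r,onplane(s0,[(c,r+.5)],.01)[:,:2].round(4))
E
```

```text
[(171, 378, 379), (172, 378, 381), (173, 377, 383), (174, 376, 385), (175, 375, 387), (176, 373, 387), (177, 372, 386), (178, 371, 386), (179, 370, 385), (180, 369, 378), (181, 368, 376), (182, 367, 375), (183, 365, 374), (184, 364, 372), (185, 362, 371), (186, 360, 370), (187, 360, 369), (188, 360, 367), (189, 360, 366), (190, 360, 365), (191, 360, 363), (192, 359, 362), (193, 359, 360)]
cross ends [[0.4524, -0.1613], [0.4133, -0.1664]]
340 201 [[ 0.4655 -0.0308]]
350 193 [[ 0.4661 -0.0775]]
360 186 [[ 0.4641 -0.1223]]
```

Request:
{"api": "move_arm", "payload": {"rows": [[0,0,0,0,0,8,1],[0,0,0,0,0,14,1],[0,0,0,0,0,18,1],[0,0,0,0,0,18,1],[0,0,0,0,0,18,1]]}}

```text
t: 23.17
tcp_pos: [0.438, -0.0288, 0.0542]
tool_rot: [0.714, 0.7, 0.0, 0.0]
force: [-0.0, 0.5, -1.2]
finger_gap: 0.177
gripper_force: 58.7
```

Request:
{"api": "move_arm", "payload": {"rows": [[0,0,0,0,0,3,1],[0,0,0,0,0,5,1],[0,0,0,0,0,6.5,1],[0,0,0,0,0,7.2,1],[0,0,0,0,0,7.2,1],[0,0,0,0,0,7.2,1]]}}

```text
t: 23.67
tcp_pos: [0.4382, -0.0288, 0.0473]
tool_rot: [0.714, 0.7, 0.0, 0.0]
force: [-0.4, -0.1, -0.4]
finger_gap: 0.177
gripper_force: 58.7
```

Request:
{"api": "move_arm", "payload": {"rows": [[0,0,0,0,0,0.8,1],[0,0,0,0,0,0.8,1],[0,0,0,0,0,0.8,0.5],[0,0,0,0,0,0.8,0.3],[0,0,0,0,0,0.8,0.3],[0,0,0,0,0,0.8,0.3],[0,0,0,0,0,-15,0.3],[0,0,0,0,0,-45,0.3],[0,0,0,0,0,-80,0.3],[0,0,0,0,0,-120,0.3],[0,0,0,0,0,-150,0.3],[0,0,0,0,0,-150,0.3]]}}

```text
t: 24.67
tcp_pos: [0.4412, -0.0297, 0.2024]
tool_rot: [0.714, 0.7, 0.003, 0.006]
force: [0.4, -0.6, 0.6]
finger_gap: 0.701
gripper_force: 0.0
```

Request:
{"api": "move_arm", "payload": {"rows": [[0,0,0,40,30,0,0.3],[0,0,0,80,60,0,0.3],[0,0,0,120,80,0,0.3],[0,0,0,160,80,0,0.3],[0,0,0,200,80,0,0.3],[0,0,0,240,80,0,0.3],[0,0,0,280,80,0,0.3],[0,0,0,300,80,0,0.3],[0,0,0,300,80,0,0.3],[0,0,0,300,80,0,0.3]]}}

```text
t: 25.5
tcp_pos: [0.5228, 0.2711, 0.1963]
tool_rot: [0.713, 0.702, -0.0, 0.0]
force: [-0.6, -0.1, 0.0]
finger_gap: 0.7
gripper_force: 0.0
```

```bash
python3 - <<'E'
from h import *
from station import imaging,readout
goto([])
s=imaging.snapshot("top"); np.savez("pics/top_f.npz",**s); W=cloud(s); hsv=cv2.cvtColor(s["img"],cv2.COLOR_RGB2HSV); H,S,V=[hsv[...,i].astype(int) for i in range(3)]
ok=(np.abs(W[...,0]-.43)<.08)&(W[...,1]<.1)&(W[...,1]>-.25)
for m in comps((H>10)&(H<30)&(S>70)&(V>50)&ok,20): print("wood",m.sum(),rect(m&(W[...,2]<.025),s,.014),"grip",rect(m&(W[...,2]>.035),s,.05),np.nanmin(W[m],axis=0).round(3),np.nanmax(W[m],axis=0).round(3))
for m in comps((H>80)&(H<100)&(S>110)&(V>60),15): print("teal",rect(m,s,.02),np.nanmedian(W[m][:,2]).round(4))
cv2.imwrite("pics/f.png",np.clip(cv2.resize(s["img"][100:330,180:460],(730,600),interpolation=cv2.INTER_CUBIC)[:,:,::-1]*1.5,0,255).astype(np.uint8))
E
```

```text
t 25.5 tcp [0.5228 0.2711 0.1963] tooly -0.88 zax [-3.e-04 -8.e-04 -1.e+00] gap 0.7
wood 655 (array([430.4, -88. ]), array([ 34.2, 185.3]), 2.6) grip (array([436.3, -27.8]), array([50. , 16.5]), 88.4) [ 0.417 -0.184 -0.   ] [0.451 0.005 0.055]
teal (array([ 594.9, -114.1]), array([46., 58.]), 0.8) 0.0192
teal (array([496.7, 224.3]), array([42.9, 31.6]), 74.3) 0.0088
teal (array([368.9, -59.6]), array([79.9, 10.2]), 88.4) 0.015
```

View pics/f.png

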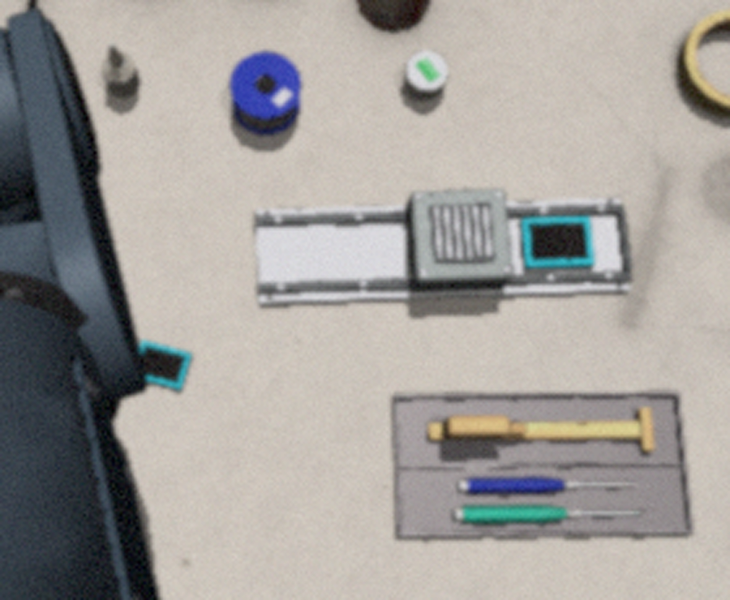

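The final top view shows the display wholly out at the outfeed, around (558,241). The stick lies flat in the empty half with its nose at (647,430), pointing the same way as the screwdriver tips, and the reel and jar haven't moved. Handing in.

```bash
python3 -c "
from station import order
print(order.sign_off())"
```

```text
the job is handed in; nothing more can be done
None
```

I handed the job in at about 25.5 s of the 72 s allowed; the hand-in returned no verdict. In the last top view the display module lies flat on the outfeed deck, about 90 mm past the hood's centre, and the push stick lies flat in the tray's empty half with its nose the same way as the screwdriver tips.

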